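# Fold the drill rack down and shut the case

### The arm

A 6-joint arm with a two-finger parallel gripper is mounted at the origin on a cart in front of the work surface, level with it; the furniture and walls round the work are solid. World frame = base frame: x ahead of the robot, y to its left, z up, the work surface at z = 0. Lengths are in m, angles in rad, forces in N, time in s.
With the tool pointing down it reaches from about 0.25 to 0.725 m from the base axis. Payload 9.7 kg.
Tool frame: the origin (TCP) lies midway between the tips of the shut fingers; the grasp point (between the pads) lies ctrl.hold_point_z behind it (ctrl.hold_point_z is the distance from the TCP to the grasp point, in m); z points along the fingers, y is the line along which they close (so a half turn about z gives the same grasp; the last joint's range is limited). The gripper opens to 85 mm and grips with 20 to 120 N. Pads are 22 mm wide; open, the fingers measure 114 mm over their backs; the gripper's body (76 mm by 85 mm) begins 54 mm behind the grasp point. The pads swing forward as they close: fully open they stand 13 mm farther back than shut.
Start: joints at [1.347, 0.087, 0.176, 1.66, 0, 1.571], TCP at [0.122, 0.536, 0.2] pointing down, gripper open.
Joint ranges: [-3.13, 3.13], [-0.85, 1.81], [-1.15, 1.24], [-2.2, 2.28], [-1.44, 1.52], [-3.14, 3.14]. Speed limits (rad/s): [2.22, 2.22, 2.57, 3.14, 3.14, 3.14].

### API

Orientations are given as a unit quaternion [x, y, z, w].
In Python, from bench import ctrl gives the robot as it stands.
- The arm moves only by the tool apply_moves, never from a script. Its argument "steps" is a list that holds one entry, the list of rows, each a list of 7 numbers: the shift along the tool's x, y, z each as a share of 300 mm, from -1 to 1, then the turn, a rotation vector about the tool's x, y, z each as a share of 1.5 rad, from -1 to 1, then the closure, from 0 (fully open) to 1 (shut). In form: [[[dx, dy, dz, wx, wy, wz, claw], ...]]. A call has 1 to 10 rows; each row is the pose to reach, as a shift and turn from the pose commanded when the call began, along the tool's axes at that moment; what a row does not reach only later rows make up. A row lasts 1/10 s, in which the tool goes at most 50 mm and 8.59 degrees, less where a joint would pass 70% of its speed; a pose out of reach is approached as far as the arm can. A call with a number of a shift or a turn outside -1 to 1 is refused whole. A call with a gripper value outside its range is refused whole. The fingers move at their own pace and stop on an object; "grip_force" is the grip in N (left out, the last holds). Time passes only in rows, so rows that repeat a pose let the fingers close. It gives the time, the measured TCP pose, the force, the opening and the grip force at its end, in the units of the state.
- ctrl.get_obs(): the state, without advancing time (a new reading comes with each control period).
- ctrl.grab_frame(name): name is "scene" or "top" or "wrist"; returns the picture (400x640x3 uint8, red, green, blue); there is no depth.
- ctrl.calibration(name): a dict with "vfov" (degrees; the focal length in pixels is half the picture's height over the tangent of half this angle, whatever the lens; pixels are square), "cx", "cy" (the principal point, pixels), "dist_coeffs" ([k1, k2, p1, p2, k3] as OpenCV has them; the pictures are not rectified), "rvec" (rotation vector, rad) and "tvec" (3), from world to camera coordinates, as OpenCV has them; the wrist camera has in their place "hand_eye" (4x4, takes a point from camera to tool coordinates, whose origin is the TCP and whose axes are the flange's). Camera axes: x right, y down, z forward; pixel columns grow to the right and rows downward; lengths in m; the calibration is good to about 2 mm. A picture is of the moment at which its call begins: read the wrist's pose just before it. calibration takes no time and is no camera call.
- ctrl.sign_off(): hands the job in; it is judged then, once.
Trained networks look in the newest picture that a camera, given by its name, has taken for a name from the list of things; names that differ only in an ending like _2 or _b are one class to them, and where a whole thing is asked for, a point or a joint stands for the part that bears it (a point fixed in the world has none). Each returns a list of dicts, best first, with "conf" (0 to 1); they miss things now and then, are a little off and sometimes report something else, mostly with a low value. They report only what shows in the picture. A call takes as long as a camera call. They do not tell look-alikes from the thing itself.
- ctrl.search_frame(target, camera): "location" ([x, y, z] in m, in world coordinates, good to about 4 mm: the middle of the surface that is visible of it).
- ctrl.masks_of(target, camera): "pixels" (400x640 bool, what is visible of it).
The state is a dict: "clock": time; "qpos": joint angles; "joint_vel": joint speeds; "joint_torque": joint torques, N m; "tool_pos": TCP position; "orientation": TCP orientation; "ft_force": force on the tool from outside, world axes, zero at the start; "moment": the same for the moment, N m; "gripper_width": finger opening in m; "gripper_force": force on a finger pad.
Only numpy, scipy, OpenCV 4.12 (cv2) and the standard library are available. Lean on these libraries where they do the work, as an engineer would, in place of code of your own. Each camera call takes 0.05 s, during which the arm holds its last target. There are 200 camera calls.

### The job

Close up the red drill case on the bench: with the fingertips, push the upright rack of drills down until it lies flat in the case, and only then swing the hinged cover over it and press it fully shut. Push only: do not pinch or pick up anything, leave the case standing where it is, and leave the loupe, the plug gauge and the oil vial beside it alone.

Things in the scene. Friction and masses are not known exactly. Their poses are not given: they have to be found in the camera images.
- drill_case: Open red sheet-steel drill case, loose on the bench (1.5 to 2.1 kg in all; roughly 7 to 14 N slides it). Origin: centre of the underside of its tray, on the bench. x axis: from the front wall (robot's side) to the cover's hinge; y along its width; z up. Tray 116 (x) x 120 (y) mm outside, walls 2.5 mm thick and 30 mm high, floor 2.5 mm. Shut, the case is 43.5 mm high. Small drills lie fixed on the tray floor, under 9 mm high.
- rack (a joint): Angle of the grey rack with seven twist drills, rad: 0 = lying flat in the tray, drills pointing away from the front wall; 1.57 = upright; stop at 1.6. It pivots at its foot about the line through rack_hinge along the case's y and folds away from the robot (towards the cover's hinge). A stiff pivot (0.11 N m) keeps it at any angle, so it must be pushed all the way down: about 2 to 4 N at the bar.
- rack_hinge (a point): Pivot axis of the rack, mid-width: 46 mm from the case's origin towards the front wall (case x = -46 mm), 18 mm above the bench.
- rack_bar (a point): Middle of the face of the rack's cross bar, the place to push: 53 mm from the pivot along the rack and 7 mm out of its mid-plane, on the face that looks at the robot when upright and up when flat (then 25 mm above the bench, 5 mm below the tray's rim). The bar is 106 mm wide (case y), 12 mm high along the rack and 14 mm thick; behind it, a back plate 2 mm thick, its far face 7 mm from the mid-plane. The drills stand out past the bar, up to 97 mm from the pivot.
- cover (a joint): Angle of the red cover, rad: 0 = shut on the tray, 1.57 = upright, stop at 1.92 (leaning back, away from the robot). Stiff hinges (0.13 N m) keep it at any angle, so it must be swung all the way and pressed down: about 2 to 4 N at the free edge. A cover swung down on a standing rack jams on it.
- cover_hinge (a point): Hinge axis of the cover, mid-width, on the far rim: case x = +58 mm, 30.5 mm above the bench; the axis runs along the case's y.
- cover_edge (a point): Point on the outer face of the cover near its free edge, mid-width: 105 mm from the hinge along the cover and 13 mm out of the hinge's plane, on the face that looks away from the robot while open and up when shut (then 43.5 mm above the bench). The cover is 118 mm long from the hinge, 122 mm wide, its rim 13 mm deep over all, with a black foam liner inside and a 30 mm wide steel thumb tab that stands 6.5 mm out of the free edge.
- loupe: Black eye loupe, 37 mm diameter, 26 mm high, standing on the bench at the left of the case, further from the robot; origin: centre of its underside. Leave it alone.
- plug_gauge: Steel double-ended plug gauge, 98 mm long (own y), 25 mm thick, lying along the left side of the case; origin: centre of its underside. Leave it alone.
- oil_vial: Glass vial with a green cap, 24 mm diameter, 59 mm high, standing at the right of the case; origin: centre of its underside. Leave it alone.
There are look-alikes about, which are no part of the job. Of the things shaped like the drill_case, the red one is meant.

How it is judged:
On the way, in this order (a step that is already met when the one before it is completed fails the run):
1. the rack lies flat in the case while the cover still stands open (value of joint rack below 0.06 rad and value of joint cover above 1.3 rad), for 0.2 s.
2. the cover is swung over the folded rack and pressed shut (value of joint cover below 0.04 rad and value of joint rack below 0.06 rad), for 0.2 s.
At the end, for the whole second after the job is handed in: Rack flat in the tray (under 0.06 rad), cover shut over it (under 0.04 rad, some 4 mm at its edge), case at rest, level on the bench, within 20 mm of where it stood, and the loupe, plug gauge and oil vial within 15 mm of where they stood (all of step 2 and angle between drill_case's own z axis and vertical below 0.05 rad and height (world z) of drill_case below 0.006 m and distance of drill_case from where it was at the start of the episode below 0.02 m and linear speed of drill_case below 0.02 m/s and distance of each of loupe, plug_gauge, oil_vial from where it was at the start of the episode below 0.015 m); the robot touches nothing.
It fails at once if the cover is swung down while the rack still stands up (value of joint cover below 1.1 rad and value of joint rack above 0.25 rad).
It fails at once if the case is lifted, tipped or shoved away (over 10 mm up, 0.12 rad or 20 mm) (height (world z) of drill_case above 0.01 m or angle between drill_case's own z axis and vertical above 0.12 rad or distance of drill_case from where it was at the start of the episode above 0.02 m).
It fails at once if the rack or the cover is pinched: fingers press on both of its faces at once ((contact force between the fingers and rack_c0 above 0.5 N and contact force between the fingers and rack_c1 above 0.5 N) or (contact force between the fingers and cover_c0 above 0.5 N and contact force between the fingers and cover_c1 above 0.5 N)).
It fails at once if the loupe, plug gauge or oil vial is moved or lifted (over 15 mm) (distance of any of loupe, plug_gauge, oil_vial from where it was at the start of the episode above 0.015 m).
It also fails if it takes over 58 s, if anything falls off the work surface, if the arm or the gripper's body presses on something with over 40 N, if the wrist force passes 120 N, or if a joint passes its speed limit or range.

## Working session

There is one attempt and no reset: what is moved stays moved. The work goes in short steps, Python scripts to look and compute and a tool call to move; the robot and the scene stay as the last step left them, time stands still between calls to the robot, and variables do not carry over. Pictures are saved under pics/ and viewed, at most 10 in all, crops included, and the job is handed in when it is done.

Besides the shell and the picture viewer there is one more tool, called after "Request:" as name(argument=value, ...), one argument or row to a line, values as JSON. apply_moves: Moves the arm, as the interface text tells. Shift numbers are shares of 300 mm and turn numbers shares of 1.5 rad, none past 1 either way. Its arguments: {"type":"object","properties":{"steps":{"type":"array","items":{"type":"array","items":{"type":"array","items":{"type":"number","minimum":-1,"maximum":1}}}},"grip_force":{"type":"number"}},"required":["steps"]}

```bash
mkdir -p pics; ls; cat > h.py <<'E'
import numpy as np, cv2
from bench import ctrl
from scipy.spatial.transform import Rotation as R
def save(c,n):
    im=ctrl.grab_frame(c); cv2.imwrite(f'pics/{n}.png',im[:,:,::-1]); return im
def cam(c):
    k=ctrl.calibration(c); f=200/np.tan(np.radians(k['vfov'])/2)
    return k,np.array([[f,0,k['cx']],[0,f,k['cy']],[0,0,1]]),np.array(k['dist_coeffs'])
def ray(c,uv):
    k,K,d=cam(c)
    p=cv2.undistortPoints(np.array(uv,float).reshape(-1,1,2),K,d)[:,0]
    Rm=cv2.Rodrigues(np.array(k['rvec'],float))[0]; t=np.array(k['tvec'],float).ravel()
    return -Rm.T@t, np.c_[p,np.ones(len(p))]@Rm
def onz(c,uv,z):
    o,d=ray(c,uv); return o+d*((z-o[2])/d[:,2])[:,None]
def proj(c,P):
    k,K,d=cam(c); return cv2.projectPoints(np.array(P,float).reshape(-1,1,3),np.array(k['rvec'],float),np.array(k['tvec'],float),K,d)[0][:,0]
E
python3 - <<'E'
from h import *
save('scene','s0');save('top','t0')
for n in ['drill_case','rack_bar','cover_edge','loupe','plug_gauge','oil_vial']:
  for c in ['scene','top']:
    print(n,c,[(np.round(r['location'],3),round(r['conf'],2)) for r in ctrl.search_frame(n,c)])
o=ctrl.get_obs();print({k:np.round(v,3) for k,v in o.items()});print(ctrl.hold_point_z)
E
```

```text
pics
drill_case scene [(array([0.577, 0.164, 0.055]), 0.73), (array([0.495, 0.184, 0.053]), 0.67), (array([0.339, 0.312, 0.046]), 0.57)]
drill_case top [(array([0.575, 0.171, 0.052]), 0.78), (array([0.352, 0.327, 0.046]), 0.55)]
rack_bar scene [(array([0.493, 0.189, 0.05 ]), 0.63)]
rack_bar top [(array([0.492, 0.187, 0.068]), 0.76)]
cover_edge scene [(array([0.346, 0.32 , 0.046]), 0.89), (array([0.591, 0.151, 0.087]), 0.62), (array([0.579, 0.162, 0.054]), 0.15)]
cover_edge top [(array([0.488, 0.191, 0.068]), 0.74), (array([0.593, 0.153, 0.094]), 0.69)]
loupe scene [(array([0.608, 0.255, 0.024]), 0.69)]
loupe top [(array([0.61 , 0.262, 0.021]), 0.66)]
plug_gauge scene [(array([0.522, 0.3  , 0.022]), 0.71)]
plug_gauge top [(array([0.528, 0.301, 0.019]), 0.6)]
oil_vial scene [(array([0.511, 0.059, 0.036]), 0.86), (array([0.49 , 0.184, 0.056]), 0.5)]
oil_vial top [(array([0.514, 0.069, 0.036]), 0.53)]
{'clock': np.float64(0.7), 'qpos': array([1.347, 0.087, 0.176, 1.66 , 0.   , 1.571]), 'joint_vel': array([ 0.001,  0.001, -0.001,  0.001,  0.001, -0.001]), 'joint_torque': array([ 0.0000e+00, -5.1996e+01,  4.6479e+01,  1.0000e-03,  0.0000e+00,
        0.0000e+00]), 'tool_pos': array([0.122, 0.536, 0.2  ]), 'orientation': array([ 0.112,  0.994,  0.   , -0.   ]), 'ft_force': array([-0.572,  0.17 , -0.434]), 'moment': array([-0.047,  0.053,  0.002]), 'gripper_force': np.float64(0.0), 'gripper_width': np.float64(0.085)}
0.0187
```

View pics/s0.png

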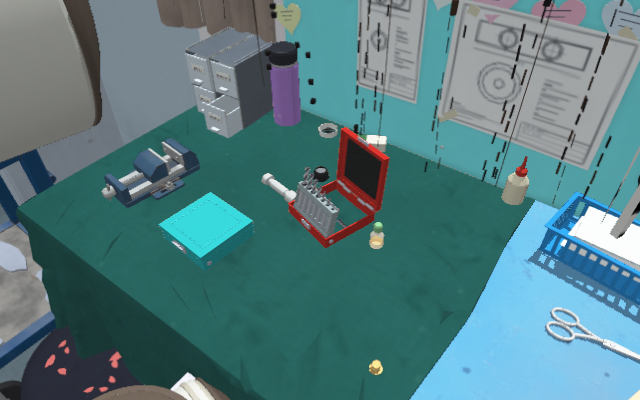

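View pics/t0.png

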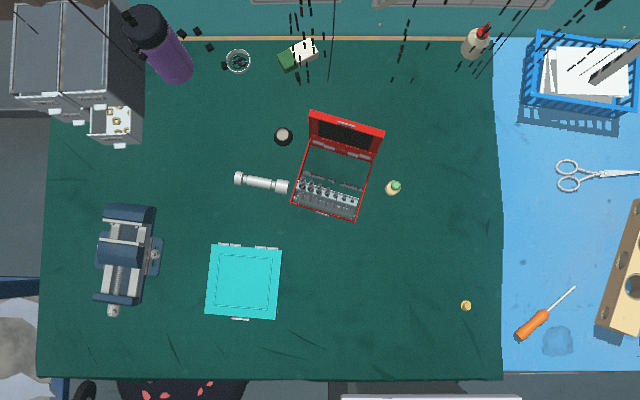

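The case is red, at about (335,170) in the top image and yawed clockwise. The teal one at (243,280) is the look-alike. I'll zoom in to pick corners.

```bash
python3 - <<'E'
from h import *
a=cv2.imread('pics/t0.png')[90:240,260:420]; b=cv2.imread('pics/s0.png')[120:255,270:400]
cv2.imwrite('pics/c0.png',cv2.resize(a,(800,600)[:2] and (640,600),interpolation=cv2.INTER_CUBIC))
cv2.imwrite('pics/c1.png',cv2.resize(b,None,fx=4.4,fy=4.4,interpolation=cv2.INTER_CUBIC))
E
```

```text
(no output)
```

View pics/c0.png

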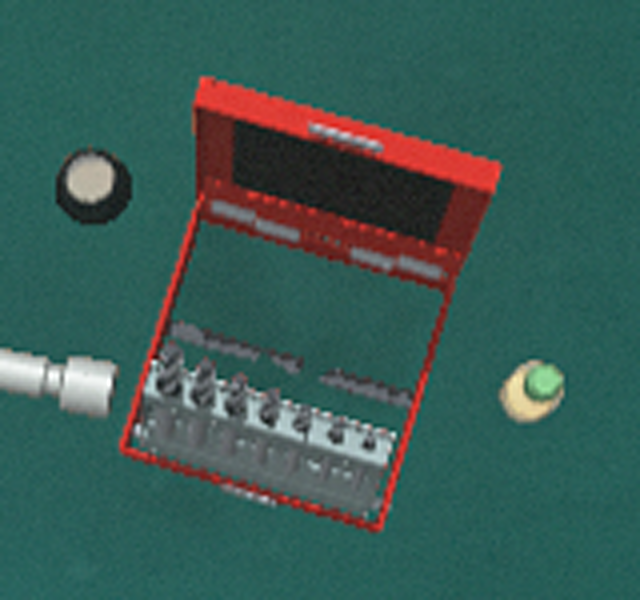

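View pics/c1.png

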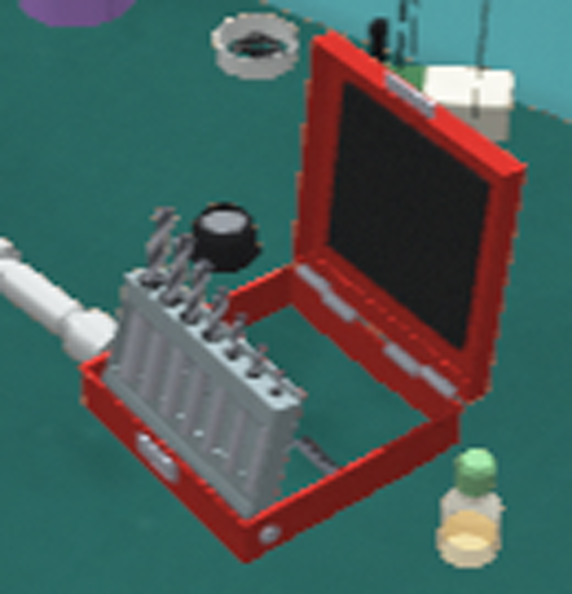

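```bash
cat >> h.py <<'E'
def case2w(p,q):
    q=np.atleast_2d(q); c,s=np.cos(p[2]),np.sin(p[2])
    return np.c_[p[0]+c*q[:,0]-s*q[:,1],p[1]+s*q[:,0]+c*q[:,1],q[:,2]]
def cov(th,l,n,y): # cover point
    return [.058-l*np.cos(th)+n*np.sin(th),y,.0305+l*np.sin(th)+n*np.cos(th)]
def rk(th,l,n,y): # n towards robot when upright
    return [-.046+l*np.cos(th)-n*np.sin(th),y,.018+l*np.sin(th)+n*np.cos(th)]
E
python3 - <<'E'
from h import *
from scipy.optimize import least_squares
T=[((-.058,.06,.03),(290.3,202.2)),((-.058,-.06,.03),(355.2,222.2)),((.058,.06,.03),(310.7,138.8)),((.058,-.06,.03),(373,161.7))]
S=[((-.058,-.06,.03),(326.4,240)),((-.058,.06,.03),(289.1,203.6)),((.058,-.06,.03),(374.5,212))]
def res(p):
    t=[q for q,_ in T]+[cov(p[3],.118,.013,.061),cov(p[3],.118,.013,-.061)]
    s=[q for q,_ in S]+[cov(p[3],.118,.013,-.061)]
    return np.r_[(proj('top',case2w(p,t))-np.array([u for _,u in T]+[(311.2,109.5),(384.7,130.7)])).ravel(),
                 (proj('scene',case2w(p,s))-np.array([u for _,u in S]+[(389,157.5)])).ravel()]
r=least_squares(res,[.53,.17,-.26,1.6],loss='soft_l1');print(np.round(r.x,4));print(np.round(r.fun.reshape(-1,2),1))
p=r.x
for th in (1.4,1.57):
  P=case2w(p,[rk(th,.059,.007,.053),rk(th,.059,.007,-.053)]);print(th,(proj('top',P)-[260,90])*4,(proj('scene',P)-[270,120])*4.4)
E
```

```text
[ 0.528   0.1763 -0.2927  1.6448]
[[ 0.1 -0.1]
 [ 0.7 -0.2]
 [-0.9  1.5]
 [ 1.5 -2.2]
 [-0.4 -0.5]
 [ 1.4  0.4]
 [-1.3 -0.6]
 [-1.5 -0.6]
 [ 0.4  0.1]
 [-0.1  0.2]]
1.4 [[140.21060283 405.30908763]
 [384.42512415 478.9196441 ]] [[109.9960046  276.03479759]
 [261.97451636 414.24926758]]
1.57 [[133.05193602 428.38778541]
 [377.44985216 502.19087154]] [[ 90.09219798 285.97250784]
 [241.29283019 425.6748396 ]]
```

Request:
apply_moves(
  steps=[
    [[-0.1, -0.08, 0, 0, 0, 0.045, 1], [-0.2, -0.17, 0, 0, 0, 0.045, 1], [-0.32, -0.27, 0, 0, 0, 0.045, 1], [-0.44, -0.37, 0, 0, 0, 0.045, 1], [-0.56, -0.48, 0, 0, 0, 0.045, 1], [-0.68, -0.58, 0, 0, 0, 0.045, 1], [-0.8, -0.68, 0, 0, 0, 0.045, 1], [-0.92, -0.78, 0, 0, 0, 0.045, 1], [-1, -0.85, 0, 0, 0, 0.045, 1], [-1, -0.85, 0, 0, 0, 0.045, 1]],
  ],
  grip_force=30,
)

```text
clock: 1.7
tool_pos: [0.3596, 0.2185, 0.1998]
orientation: [0.147, 0.989, -0.0, 0.0]
ft_force: [-0.9, 1.0, -1.1]
gripper_width: 0.0
gripper_force: 0.0
```

```bash
cat >> h.py <<'E'
P0=np.array([.528,.1763,-.2927])
def go(pts,tilt=0):
    """case-frame TCP targets -> share rows of tool shift; also aligned turn"""
    o=ctrl.get_obs(); Rt=R.from_quat(o['orientation']); c,s=np.cos(P0[2]),np.sin(P0[2])
    w=case2w(P0,pts); d=(w-o['tool_pos'])@Rt.as_matrix()/.3
    Z=np.array([np.sin(tilt)*c,np.sin(tilt)*s,-np.cos(tilt)]); Y=np.array([-s,c,0]); X=np.cross(Y,Z)
    t=(Rt.inv()*R.from_matrix(np.c_[X,Y,Z])).as_rotvec()/1.5
    now=o['tool_pos']; q=[(now[0]-P0[0])*c+(now[1]-P0[1])*s,-(now[0]-P0[0])*s+(now[1]-P0[1])*c,now[2]]
    print('t',round(float(o['clock']),2),'case xyz',np.round(q,4),'F',np.round(o['ft_force'],1),'w',round(float(o['gripper_width']),3),'turn',np.round(t,3)); print(np.round(d,3).tolist())
E
python3 - <<'E'
from h import *
r=save('wrist','w0')
go([(-.085,0,.15),(-.085,0,.072)])
E
```

```text
t 1.75 case xyz [-0.1746 -0.0072  0.1997] F [-0.3 -0.2  0.2] w -0.0 turn [ 0.     0.    -0.002]
[[-0.299, 0.025, 0.166], [-0.299, 0.025, 0.426]]
```

Request:
apply_moves(
  steps=[
    [[-0.08, 0.01, 0.06, 0, 0, 0, 1], [-0.16, 0.02, 0.14, 0, 0, 0, 1], [-0.24, 0.025, 0.22, 0, 0, 0, 1], [-0.3, 0.025, 0.3, 0, 0, 0, 1], [-0.3, 0.025, 0.37, 0, 0, 0, 1], [-0.3, 0.025, 0.425, 0, 0, 0, 1], [-0.3, 0.025, 0.425, 0, 0, 0, 1]],
  ],
)

```text
clock: 2.45
tool_pos: [0.4446, 0.2028, 0.0698]
orientation: [0.145, 0.989, -0.001, -0.002]
ft_force: [-0.4, 0.2, 0.0]
gripper_width: -0.0004
gripper_force: 0.0
```

```bash
python3 - <<'E'
from h import *
a=save('scene','s1')[100:260,260:420]; b=save('top','t1')[90:250,260:420]
cv2.imwrite('pics/c2.png',cv2.resize(np.hstack([a,b])[:,:,::-1],(800,400),interpolation=cv2.INTER_CUBIC))
r=.011
pts=[]
for th in [1.3,1.1,.9,.7,.5,.35,.2,.1,0,-.05]:
    C=rk(th,.053,.007,0); pts.append((C[0]-r,0,C[2]))
print(np.round(pts,3).tolist()); go(pts)
E
```

```text
[[-0.05, 0.0, 0.071], [-0.039, 0.0, 0.068], [-0.03, 0.0, 0.064], [-0.021, 0.0, 0.057], [-0.014, 0.0, 0.05], [-0.01, 0.0, 0.043], [-0.006, 0.0, 0.035], [-0.005, 0.0, 0.03], [-0.004, 0.0, 0.025], [-0.004, 0.0, 0.022]]
t 2.55 case xyz [-0.0863  0.0021  0.0725] F [0.7 0.2 0.7] w 0.0 turn [ 0.    -0.     0.002]
[[-0.122, -0.007, 0.005], [-0.157, -0.007, 0.014], [-0.189, -0.007, 0.029], [-0.218, -0.007, 0.05], [-0.242, -0.008, 0.077], [-0.256, -0.008, 0.099], [-0.266, -0.008, 0.124], [-0.271, -0.008, 0.141], [-0.274, -0.008, 0.158], [-0.275, -0.008, 0.167]]
```

View pics/c2.png

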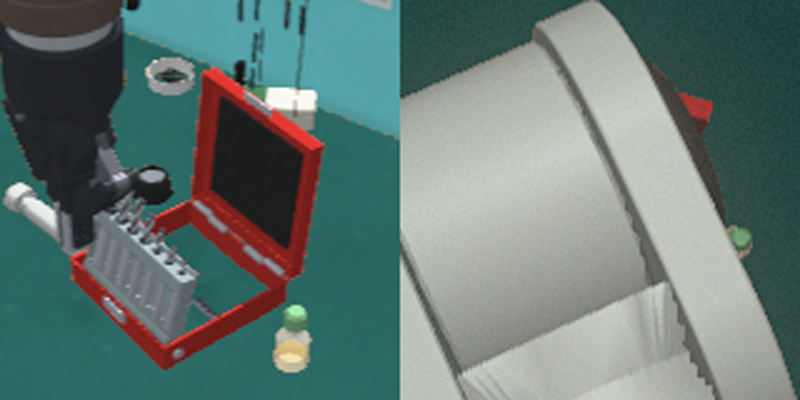

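```bash
python3 - <<'E'
from h import *
f=lambda u:(u-[260,100])*2.5
o=ctrl.get_obs();t=o['tool_pos']
print('tcp',f(proj('scene',[t,t+[0,0,.07]])))
print('rim',f(proj('scene',case2w(P0,[(-.058,.06,.03),(-.058,-.06,.03),(.058,-.06,.03)]))))
print(ray('scene',[[320,200]])[0],[ (np.round(r['location'],3),r['conf']) for r in ctrl.search_frame('rack_bar','scene')])
E
```

```text
tcp [[ 77.06597482 273.05273713]
 [ 71.22501214 195.82809608]]
rim [[ 68.96906495 257.4013532 ]
 [162.77681268 348.49963016]
 [287.17728875 280.15852327]]
[-0.0116773  -0.21596323  0.64682011] [(array([0.493, 0.182, 0.047]), 0.75)]
```

View pics/s1.png

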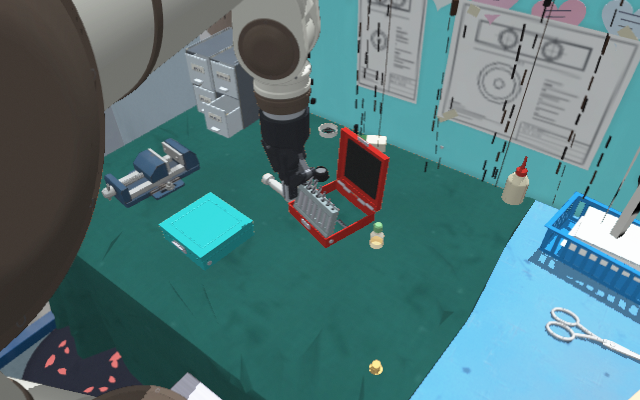

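```bash
python3 - <<'E'
from h import *
a=cv2.imread('pics/s1.png')[150:230,260:360]
a=cv2.resize(a,(800,640),interpolation=cv2.INTER_CUBIC)
a=cv2.convertScaleAbs(a,alpha=1.8,beta=25)
for q in proj('scene',[ctrl.get_obs()['tool_pos'],ctrl.get_obs()['tool_pos']+[0,0,.0187]]): cv2.circle(a,tuple(int(v) for v in (q-[260,150])*8),5,(0,255,255),1)
cv2.imwrite('pics/c3.png',a[:600])
E
```

```text
(no output)
```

View pics/c3.png

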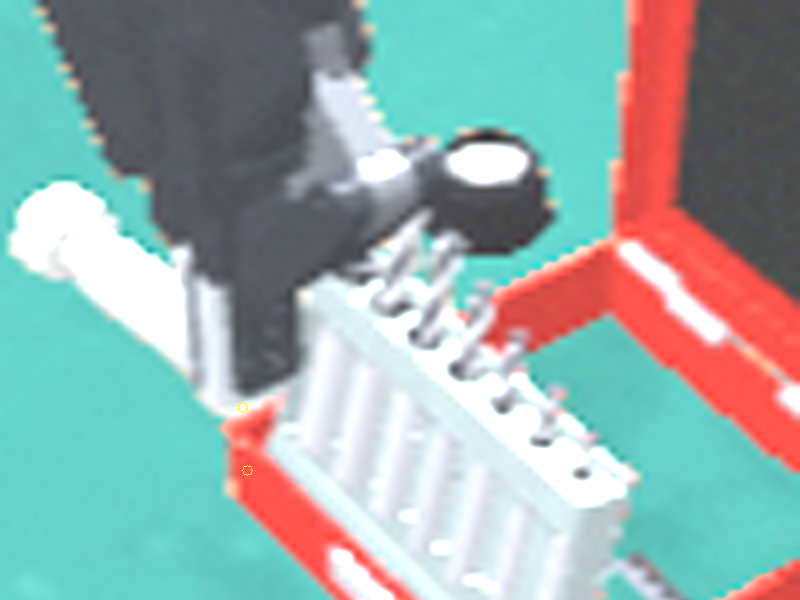

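```bash
cat >> h.py <<'E'
def projw(P):
    o=ctrl.get_obs(); k,K,d=cam('wrist'); H=np.array(k['hand_eye'])
    Q=(np.atleast_2d(P)-o['tool_pos'])@R.from_quat(o['orientation']).as_matrix()
    Q=(Q-H[:3,3])@H[:3,:3]; uv=cv2.projectPoints(Q.reshape(-1,1,3),np.zeros(3),np.zeros(3),K,d)[0][:,0]; return uv,Q[:,2]
E
python3 - <<'E'
from h import *
a=save('wrist','w1')[:,:,::-1].copy()
for n in ['rack_bar','drill_case','cover_edge']: print(n,[(np.round(r['location'],3),round(r['conf'],2)) for r in ctrl.search_frame(n,'wrist')])
pts=[(-.058,.06,.03),(-.058,-.06,.03),(.058,.06,.03),(.058,-.06,.03)]+[rk(1.3,.059,.007,y) for y in(.053,-.053)]
uv,z=projw(case2w(P0,pts)); print(np.round(uv),z)
print('tcp',projw(ctrl.get_obs()['tool_pos']), np.round(np.array(ctrl.calibration('wrist')['hand_eye']),3))
for u,zz in zip(uv,z):
    if zz>0: cv2.circle(a,(int(u[0]),int(u[1])),5,(0,255,255),2)
cv2.imwrite('pics/w1b.png',a)
E
```

```text
rack_bar [(array([0.486, 0.173, 0.034]), 0.97)]
drill_case [(array([0.484, 0.184, 0.029]), 0.88), (array([0.372, 0.316, 0.044]), 0.72)]
cover_edge [(array([0.376, 0.324, 0.044]), 0.95)]
[[390. 237.]
 [242. 237.]
 [382. 354.]
 [251. 354.]
 [394. 293.]
 [237. 293.]] [0.23583428 0.23546036 0.26637186 0.26599795 0.19627658 0.19594629]
tcp (array([[318.81366516, 224.0284311 ]]), array([0.1868647])) [[-0.001 -0.965 -0.262  0.067]
 [ 1.    -0.001  0.002 -0.   ]
 [-0.002 -0.262  0.965 -0.176]
 [ 0.     0.     0.     1.   ]]
```

View pics/w1b.png

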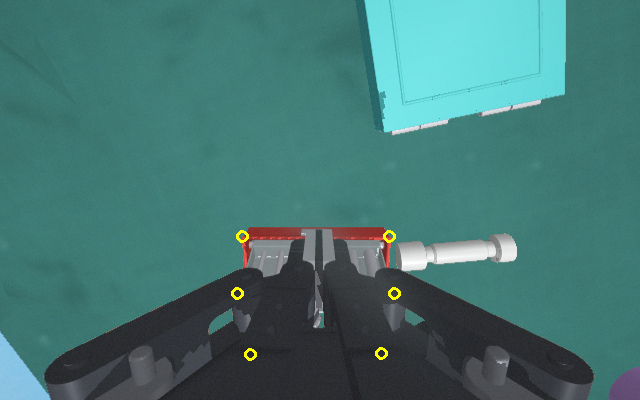

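The wrist view confirms the lateral alignment: the fingertips are at (317,229) and the case rim at rows 228–237, matching the prediction. In the scene view the tip sits about 20 mm higher than the reported TCP, so I'll check by touching the bench in the clear spot in front.

Request:
apply_moves(
  steps=[
    [[0.08, 0, 0.05, 0, 0, 0, 1], [0.12, 0, 0.13, 0, 0, 0, 1], [0.12, 0, 0.19, 0, 0, 0, 1], [0.12, 0, 0.215, 0, 0, 0, 1], [0.12, 0, 0.22, 0, 0, 0, 1]],
  ],
)

```text
clock: 3.3
tool_pos: [0.4117, 0.2126, 0.0058]
orientation: [0.145, 0.989, -0.0, -0.0]
ft_force: [-0.0, -0.6, -0.3]
gripper_width: 0.0
gripper_force: 0.0
```

Request:
apply_moves(
  steps=[
    [[0, 0, 0.01, 0, 0, 0, 1], [0, 0, 0.02, 0, 0, 0, 1], [0, 0, 0.02, 0, 0, 0, 1]],
  ],
)

```text
clock: 3.6
tool_pos: [0.4121, 0.2128, 0.0003]
orientation: [0.145, 0.989, 0.0, 0.0]
ft_force: [-0.0, -0.0, 0.4]
gripper_width: 0.0
gripper_force: 0.0
```

Request:
apply_moves(
  steps=[
    [[0, 0, 0.005, 0, 0, 0, 1], [0, 0, 0.01, 0, 0, 0, 1], [0, 0, 0.01, 0, 0, 0, 1]],
  ],
)

```text
clock: 3.9
tool_pos: [0.4119, 0.2127, -0.003]
orientation: [0.145, 0.989, -0.0, -0.0]
ft_force: [-0.5, 0.3, -0.3]
gripper_width: -0.0
gripper_force: 0.0
```

Request:
apply_moves(
  steps=[
    [[0, 0, 0.007, 0, 0, 0, 1], [0, 0, 0.014, 0, 0, 0, 1], [0, 0, 0.02, 0, 0, 0, 1], [0, 0, 0.02, 0, 0, 0, 1]],
  ],
)

```text
clock: 4.3
tool_pos: [0.4117, 0.2126, -0.0093]
orientation: [0.145, 0.989, -0.0, -0.0]
ft_force: [0.5, 0.3, -0.4]
gripper_width: 0.0
gripper_force: 0.0
```

```bash
python3 - <<'E'
from h import *
a=save('scene','s2')[150:230,255:355]
a=cv2.resize(a,(800,640),interpolation=cv2.INTER_CUBIC)[:600,:,::-1]
a=cv2.convertScaleAbs(a,alpha=1.8,beta=25)
t=ctrl.get_obs()['tool_pos']
for dz in (0,.0187,.04):
  q=proj('scene',t+[0,0,dz])[0]; print(dz,(q-[255,150])*8); cv2.circle(a,tuple(int(v) for v in (q-[255,150])*8),5,(0,255,255),1)
cv2.imwrite('pics/c4.png',a); go([(-.086,0,.06)])
E
```

```text
0 [179.4062319  800.23091577]
0.0187 [173.28588527 744.34935494]
0.04 [166.10059983 678.7199954 ]
t 4.35 case xyz [-0.1218  0.0013 -0.0091] F [-0.3 -0.2 -0.2] w -0.0 turn [-0.    -0.     0.001]
[[-0.119, -0.004, -0.23]]
```

View pics/c4.png

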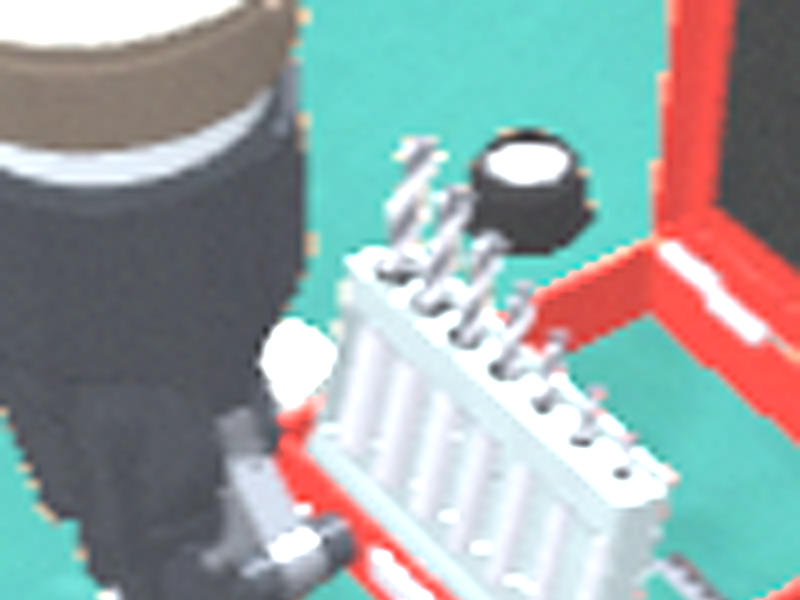

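Request:
apply_moves(
  steps=[
    [[0, 0, 0.01, 0, 0, 0, 1], [0, 0, 0.02, 0, 0, 0, 1], [0, 0, 0.02, 0, 0, 0, 1]],
  ],
)

```text
clock: 4.65
tool_pos: [0.4116, 0.2126, -0.0155]
orientation: [0.145, 0.989, -0.0, -0.0]
ft_force: [-0.8, 0.3, 0.9]
gripper_width: 0.0002
gripper_force: 0.0
```

Request:
apply_moves(
  steps=[
    [[0, 0, 0.007, 0, 0, 0, 1], [0, 0, 0.013, 0, 0, 0, 1], [0, 0, 0.013, 0, 0, 0, 1]],
  ],
)

```text
clock: 4.95
tool_pos: [0.4117, 0.2127, -0.0191]
orientation: [0.145, 0.989, -0.0, -0.0]
ft_force: [0.2, 0.3, 0.1]
gripper_width: 0.0003
gripper_force: 0.0
```

Request:
apply_moves(
  steps=[
    [[0, 0, 0.005, 0, 0, 0, 1], [0, 0, 0.01, 0, 0, 0, 1], [0, 0, 0.01, 0, 0, 0, 1]],
  ],
)

```text
clock: 5.25
tool_pos: [0.4118, 0.2127, -0.022]
orientation: [0.145, 0.989, -0.0, -0.0]
ft_force: [0.2, -0.3, -0.7]
gripper_width: 0.0002
gripper_force: 0.0
```

Request:
apply_moves(
  steps=[
    [[0, 0, 0.005, 0, 0, 0, 1], [0, 0, 0.01, 0, 0, 0, 1], [0, 0, 0.01, 0, 0, 0, 1]],
  ],
)

```text
clock: 5.55
tool_pos: [0.4117, 0.2127, -0.0251]
orientation: [0.145, 0.989, -0.0, -0.0]
ft_force: [0.1, 0.7, -0.0]
gripper_width: 0.0
gripper_force: 0.0
```

Request:
apply_moves(
  steps=[
    [[0, 0, 0.006, 0, 0, 0, 1], [0, 0, 0.012, 0, 0, 0, 1], [0, 0, 0.012, 0, 0, 0, 1]],
  ],
)

```text
clock: 5.85
tool_pos: [0.4117, 0.2126, -0.0287]
orientation: [0.145, 0.989, -0.0, -0.0]
ft_force: [-0.2, 0.4, 0.6]
gripper_width: -0.0003
gripper_force: 0.0
```

Request:
apply_moves(
  steps=[
    [[0, 0, 0.006, 0, 0, 0, 1], [0, 0, 0.012, 0, 0, 0, 1], [0, 0, 0.012, 0, 0, 0, 1]],
  ],
)

```text
clock: 6.15
tool_pos: [0.412, 0.2128, -0.0317]
orientation: [0.145, 0.989, 0.0, 0.0]
ft_force: [-1.5, 0.2, 4.2]
gripper_width: -0.0001
gripper_force: 2.4
```

Contact is at tool z ≈ -0.031, so the real fingertip lies about 31 mm behind the reported TCP. I'll plan with that offset and a forward tilt, to keep the body clear of the drills.

```bash
cat >> h.py <<'E'
OFF=.031
def plan(pts):
    """pts: (x,y,z,tilt,s): case-frame tip edge; s=+1 leading (+x) edge, -1 trailing, 0 centre. prints rows in shares"""
    o=ctrl.get_obs(); Rt=R.from_quat(o['orientation']); c,s_=np.cos(P0[2]),np.sin(P0[2]); r=.011
    B=np.array([[c,-s_,0],[s_,c,0],[0,0,1]])
    now=B.T@(o['tool_pos']-[P0[0],P0[1],0]); zt=Rt.as_matrix()[:,2]
    print('t',round(float(o['clock']),2),'case tip',np.round(now-OFF*(B.T@zt),4),'F',np.round(o['ft_force'],1))
    for x,y,z,f,e in pts:
        Z=np.array([np.sin(f),0,-np.cos(f)]); Y=np.array([0,1.,0]); X=np.cross(Y,Z)
        tcp=np.array([x,y,z])+OFF*Z+e*r*X   # X points to -case x
        d=Rt.as_matrix().T@(B@(tcp-now))/.3
        t=(Rt.inv()*R.from_matrix(B@np.c_[X,Y,Z])).as_rotvec()/1.5
        print(np.round(np.r_[d,t],3).tolist(),end=',\n')
E
python3 - <<'E'
from h import *
A=[(-.11,0,.07,.1,1),(-.09,0,.09,.2,1),(-.075,0,.085,.3,1),(-.065,0,.078,.4,1),(-.058,0,.073,.4,1)]
plan(A)
E
```

```text
t 6.15 case tip [-0.1216  0.0014 -0.0007] F [-1.5  0.2  4.2]
[-0.013, -0.005, -0.232, 0.0, -0.067, 0.001],
[-0.09, -0.005, -0.297, 0.0, -0.133, 0.001],
[-0.151, -0.005, -0.279, 0.0, -0.2, 0.001],
[-0.195, -0.005, -0.256, 0.0, -0.267, 0.001],
[-0.219, -0.005, -0.239, 0.0, -0.267, 0.001],
```

Request:
apply_moves(
  steps=[
    [[0, 0, -0.12, 0, 0, 0, 1], [-0.01, -0.005, -0.23, 0, -0.067, 0, 1], [-0.09, -0.005, -0.297, 0, -0.133, 0, 1], [-0.15, -0.005, -0.28, 0, -0.2, 0, 1], [-0.195, -0.005, -0.256, 0, -0.267, 0, 1], [-0.219, -0.005, -0.239, 0, -0.267, 0, 1], [-0.219, -0.005, -0.239, 0, -0.267, 0, 1]],
  ],
)

```text
clock: 6.85
tool_pos: [0.4739, 0.1923, 0.0389]
orientation: [0.142, 0.97, -0.029, 0.195]
ft_force: [0.1, 1.2, 0.2]
gripper_width: -0.0001
gripper_force: 0.0
```

```bash
python3 - <<'E'
from h import *
def c(th,f): C=rk(th,.053,.007,0); return (C[0],0,C[2],f,1)
plan([c(*a) for a in [(1.4,.4),(1.3,.4),(1.2,.4),(1.1,.4),(1.,.4),(.9,.4),(.8,.35),(.7,.3),(.6,.25),(.5,.2),(.4,.15),(.3,.1),(.2,.05),(.1,0),(0,0)]])
E
```

```text
t 6.85 case tip [-0.0684 -0.0003  0.0675] F [0.1 1.2 0.2]
[-0.044, 0.001, 0.02, 0.0, -0.001, 0.001],
[-0.06, 0.001, 0.028, 0.0, -0.001, 0.001],
[-0.075, 0.001, 0.038, 0.0, -0.001, 0.001],
[-0.088, 0.001, 0.049, 0.0, -0.001, 0.001],
[-0.101, 0.001, 0.062, 0.0, -0.001, 0.001],
[-0.112, 0.001, 0.076, 0.0, -0.001, 0.001],
[-0.117, 0.001, 0.088, 0.0, 0.032, 0.001],
[-0.12, 0.001, 0.102, 0.0, 0.065, 0.001],
[-0.122, 0.001, 0.116, 0.0, 0.099, 0.001],
[-0.122, 0.001, 0.13, 0.0, 0.132, 0.001],
[-0.121, 0.001, 0.145, 0.0, 0.165, 0.001],
[-0.118, 0.001, 0.16, 0.0, 0.199, 0.001],
[-0.113, 0.001, 0.174, -0.0, 0.232, 0.001],
[-0.107, 0.001, 0.188, -0.0, 0.265, 0.001],
[-0.103, 0.001, 0.206, -0.0, 0.265, 0.001],
```

Request:
apply_moves(
  steps=[
    [[-0.044, 0, 0.02, 0, 0, 0, 1], [-0.06, 0, 0.028, 0, 0, 0, 1], [-0.075, 0, 0.038, 0, 0, 0, 1], [-0.088, 0, 0.049, 0, 0, 0, 1], [-0.101, 0, 0.062, 0, 0, 0, 1], [-0.112, 0, 0.076, 0, 0, 0, 1], [-0.117, 0, 0.088, 0, 0.032, 0, 1], [-0.12, 0, 0.102, 0, 0.065, 0, 1]],
  ],
)

```text
clock: 7.65
tool_pos: [0.5172, 0.1794, 0.0251]
orientation: [0.143, 0.978, -0.022, 0.148]
ft_force: [-1.7, -0.6, 1.3]
gripper_width: -0.0003
gripper_force: 0.8
```

```bash
python3 - <<'E'
from h import *
save('scene','s3')
def c(th,f): C=rk(th,.053,.007,0); return (C[0],0,C[2],f,1)
plan([c(*a) for a in [(.6,.25),(.5,.2),(.4,.15),(.3,.1),(.2,.05),(.1,0),(0,0),(-.05,0)]])
for n in ['rack_bar']: print(n,[(np.round(r['location'],3),round(r['conf'],2)) for r in ctrl.search_frame(n,'scene')])
a=cv2.imread('pics/s3.png')[120:250,260:400]
cv2.imwrite('pics/c5.png',cv2.resize(a,None,fx=4.5,fy=4.5,interpolation=cv2.INTER_CUBIC))
E
```

```text
t 7.7 case tip [-0.0194 -0.      0.0546] F [-1.8 -1.   0.2]
[0.0, 0.0, 0.014, 0.0, 0.032, 0.001],
[-0.001, 0.0, 0.028, 0.0, 0.066, 0.001],
[-0.001, 0.0, 0.043, 0.0, 0.099, 0.001],
[0.0, 0.0, 0.058, 0.0, 0.132, 0.001],
[0.003, 0.0, 0.072, 0.0, 0.166, 0.001],
[0.008, 0.0, 0.087, 0.0, 0.199, 0.001],
[0.01, 0.0, 0.105, 0.0, 0.199, 0.001],
[0.012, 0.0, 0.114, 0.0, 0.199, 0.001],
rack_bar [(array([0.504, 0.17 , 0.031]), 0.82)]
```

View pics/c5.png

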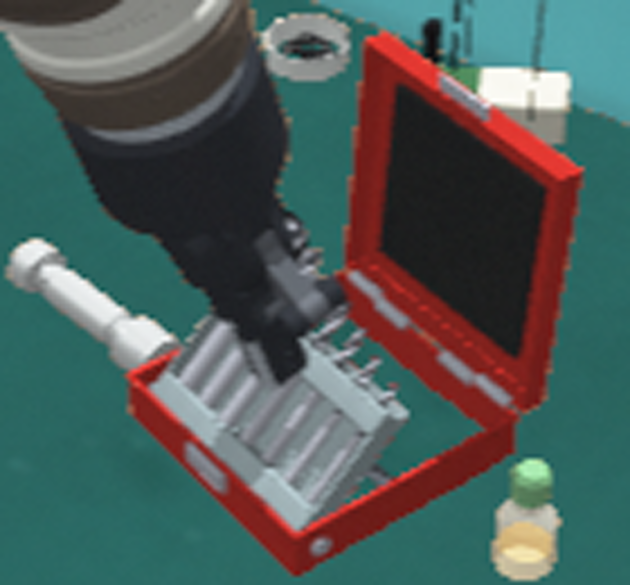

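The rack is folding at about 0.7 rad with the fingertip on the bar near (290,370). The contact force is about 2 N and the case hasn't moved. Continuing down.

Request:
apply_moves(
  steps=[
    [[0, 0, 0.014, 0, 0.032, 0, 1], [0, 0, 0.028, 0, 0.066, 0, 1], [0, 0, 0.043, 0, 0.099, 0, 1], [0, 0, 0.058, 0, 0.132, 0, 1], [0.003, 0, 0.072, 0, 0.166, 0, 1], [0.008, 0, 0.087, 0, 0.199, 0, 1], [0.01, 0, 0.1, 0, 0.199, 0, 1]],
  ],
)

```text
clock: 8.45
tool_pos: [0.524, 0.1774, -0.0047]
orientation: [0.145, 0.989, -0.001, 0.002]
ft_force: [0.4, 1.2, 0.7]
gripper_width: -0.0005
gripper_force: 0.7
```

```bash
python3 - <<'E'
from h import *
plan([(.007,0,.025,0,1),(.007,0,.02,0,1)])
E
```

```text
t 8.45 case tip [-0.0043 -0.      0.0263] F [0.4 1.2 0.7]
[-0.0, 0.0, 0.004, -0.0, 0.003, 0.001],
[-0.0, 0.0, 0.021, -0.0, 0.003, 0.001],
```

Request:
apply_moves(
  steps=[
    [[-0.015, 0, 0.004, 0, 0, 0, 1], [-0.02, 0, 0.008, 0, 0, 0, 1], [-0.02, 0, 0.012, 0, 0, 0, 1]],
  ],
)

```text
clock: 8.75
tool_pos: [0.5292, 0.176, -0.0069]
orientation: [0.145, 0.989, -0.0, 0.003]
ft_force: [-3.9, -1.8, 11.6]
gripper_width: 0.0001
gripper_force: 5.8
```

Request:
apply_moves(
  steps=[
    [[0, 0, 0.004, 0, 0, 0, 1], [0, 0, 0.008, 0, 0, 0, 1], [0, 0, 0.008, 0, 0, 0, 1]],
  ],
)

```text
clock: 9.05
tool_pos: [0.5294, 0.1761, -0.0071]
orientation: [0.145, 0.989, -0.0, 0.004]
ft_force: [-8.7, -2.7, 20.8]
gripper_width: -0.0003
gripper_force: 10.4
```

The rack is on its stop: the height no longer changes and the force is rising at 20 N. Lifting off straight up and going over the cover.

Request:
apply_moves(
  steps=[
    [[0, 0, -0.02, 0, 0, 0, 1], [0.0, 0, -0.12, 0, 0, 0, 1], [0.0, 0, -0.26, 0, 0, 0, 1], [0.0, 0, -0.42, 0, 0, 0, 1], [0.0, 0, -0.57, 0, 0, 0, 1], [0.0, 0, -0.7, 0, 0, 0, 1], [0, 0, -0.7, 0, 0, 0, 1]],
  ],
)

```text
clock: 9.75
tool_pos: [0.5298, 0.177, 0.2063]
orientation: [0.145, 0.989, 0.002, 0.006]
ft_force: [0.3, -0.3, -0.5]
gripper_width: 0.0001
gripper_force: 0.0
```

```bash
python3 - <<'E'
from h import *
plan([(.04,0,.22,0,-1),(.085,0,.215,-.1,-1),(.115,0,.2,-.2,-1),(.12,0,.18,-.3,-1),(.115,0,.155,-.3,-1),(.105,0,.138,-.3,-1)])
save('scene','s4')
for c in ['scene']:
  for n in ['rack_bar','cover_edge','drill_case']: print(n,[(np.round(r['location'],3),round(r['conf'],2)) for r in ctrl.search_frame(n,c)])
print('exp flat bar',case2w(P0,[rk(0,.053,.007,0)]),'cover',case2w(P0,[cov(1.645,.06,0,0)]))
# red silhouette shift vs. first picture
a=cv2.imread('pics/s0.png').astype(int);b=cv2.imread('pics/s4.png').astype(int)
def red(i): return ((i[:,:,2]>120)&(i[:,:,1]<60)&(i[:,:,0]<60))[120:250,270:400]
A,B=red(a),red(b);print(A.sum(),B.sum(),(A^B).sum())
for M in(A,B):
    y,x=np.nonzero(M); print('bottom',x[y==y.max()].mean()+270,y.max()+120,'right',x.max()+270,'left',x.min()+270)
E
```

```text
t 9.75 case tip [0.0012 0.001  0.2373] F [ 0.3 -0.3 -0.5]
[-0.164, -0.004, 0.06, 0.003, 0.008, 0.001],
[-0.303, -0.005, 0.081, 0.003, 0.075, 0.001],
[-0.392, -0.005, 0.134, 0.003, 0.142, 0.001],
[-0.397, -0.006, 0.202, 0.003, 0.208, 0.002],
[-0.379, -0.006, 0.285, 0.003, 0.208, 0.002],
[-0.345, -0.006, 0.342, 0.003, 0.208, 0.002],
rack_bar [(array([0.519, 0.18 , 0.018]), 0.97)]
cover_edge [(array([0.589, 0.149, 0.085]), 0.8), (array([0.343, 0.322, 0.043]), 0.74)]
drill_case [(array([0.576, 0.167, 0.03 ]), 0.9), (array([0.34 , 0.31 , 0.044]), 0.58)]
exp flat bar [[0.53470228 0.17428023 0.025     ]] cover [[0.58779211 0.15828131 0.09033489]]
1307 1537 472
bottom 324.0 246 right 388 left 289
bottom 325.0 247 right 388 left 289
```

Request:
apply_moves(
  steps=[
    [[-0.1, 0, 0.03, 0, 0, 0, 1], [-0.2, 0, 0.06, 0, 0.03, 0, 1], [-0.3, -0.005, 0.08, 0, 0.075, 0, 1], [-0.39, -0.005, 0.11, 0, 0.142, 0, 1], [-0.42, -0.005, 0.17, 0, 0.208, 0, 1], [-0.4, -0.005, 0.24, 0, 0.208, 0, 1], [-0.38, -0.005, 0.3, 0, 0.208, 0, 1], [-0.365, -0.005, 0.345, 0, 0.208, 0, 1], [-0.365, -0.005, 0.345, 0, 0.208, 0, 1]],
  ],
)

```text
clock: 10.85
tool_pos: [0.6314, 0.1431, 0.0931]
orientation: [0.143, 0.977, 0.021, -0.155]
ft_force: [-1.0, -0.3, 0.0]
gripper_width: -0.0002
gripper_force: 0.0
```

```bash
python3 - <<'E'
from h import *
def c(th,f): C=cov(th,.104,.013,0); return (C[0],0,C[2],f,-1)
plan([c(t,-.3*min(1,max(0,(t-.5)/1.))) for t in [1.7,1.6,1.5,1.4,1.3,1.2,1.1,1.,.9,.8]])
E
```

```text
t 10.85 case tip [ 0.1181 -0.0019  0.1226] F [-1.  -0.3  0. ]
[0.079, 0.007, 0.004, -0.002, -0.009, 0.0],
[0.114, 0.007, 0.008, -0.002, -0.009, 0.0],
[0.148, 0.007, 0.016, -0.002, -0.009, 0.0],
[0.178, 0.007, 0.025, -0.002, -0.029, 0.0],
[0.207, 0.007, 0.038, -0.002, -0.049, 0.001],
[0.234, 0.007, 0.053, -0.002, -0.069, 0.001],
[0.26, 0.007, 0.072, -0.002, -0.089, 0.001],
[0.284, 0.007, 0.093, -0.002, -0.109, 0.001],
[0.305, 0.007, 0.117, -0.002, -0.129, 0.001],
[0.324, 0.007, 0.143, -0.002, -0.149, 0.001],
```

Request:
apply_moves(
  steps=[
    [[0.05, 0.005, 0.003, 0, 0, 0, 1], [0.08, 0.007, 0.004, 0, 0, 0, 1], [0.114, 0.007, 0.008, 0, 0, 0, 1], [0.148, 0.007, 0.016, 0, -0.005, 0, 1], [0.178, 0.007, 0.025, 0, -0.025, 0, 1], [0.207, 0.007, 0.038, 0, -0.045, 0, 1]],
  ],
)

```text
clock: 11.45
tool_pos: [0.5738, 0.1633, 0.1058]
orientation: [0.144, 0.982, 0.017, -0.117]
ft_force: [0.5, -0.7, 1.1]
gripper_width: 0.0004
gripper_force: 0.7
```

```bash
python3 - <<'E'
from h import *
save('scene','s5')
for n in ['cover_edge']: print(n,[(np.round(r['location'],3),round(r['conf'],2)) for r in ctrl.search_frame(n,'scene')])
b=cv2.imread('pics/s5.png').astype(int)
M=((b[:,:,2]>120)&(b[:,:,1]<60)&(b[:,:,0]<60))[120:250,270:400];y,x=np.nonzero(M); print('bottom',x[y==y.max()].mean()+270,y.max()+120,'right',x.max()+270,'left',x.min()+270,'top',y.min()+120,x[y==y.min()].mean()+270)
def c(th,f): C=cov(th,.104,.013,0); return (C[0],0,C[2],f,-1)
print('tops for th:',[(t,np.round(proj('scene',case2w(P0,[cov(t,.118,0,.061),cov(t,.118,.013,-.061)]))).tolist()) for t in (1.5,1.3,1.2)])
plan([c(t,-.3*min(1,max(0,(t-.5)/1.))) for t in [1.2,1.1,1.,.9,.8,.7,.6,.5,.4,.3]])
E
```

```text
cover_edge [(array([0.346, 0.319, 0.043]), 0.97), (array([0.571, 0.155, 0.092]), 0.93)]
bottom 325.0 247 right 379 left 289 top 134 330.0
tops for th: [(1.5, [[332.0, 132.0], [382.0, 160.0]]), (1.3, [[322.0, 138.0], [371.0, 166.0]]), (1.2, [[317.0, 142.0], [366.0, 170.0]])]
t 11.55 case tip [0.0538 0.001  0.1369] F [ 0.1 -0.3  0.8]
[0.026, -0.003, 0.031, 0.0, -0.018, 0.002],
[0.053, -0.003, 0.048, 0.0, -0.038, 0.002],
[0.078, -0.003, 0.067, 0.0, -0.058, 0.002],
[0.101, -0.003, 0.089, 0.0, -0.078, 0.002],
[0.122, -0.003, 0.113, 0.0, -0.098, 0.002],
[0.139, -0.003, 0.14, 0.0, -0.118, 0.002],
[0.154, -0.003, 0.168, 0.0, -0.138, 0.002],
[0.166, -0.003, 0.198, 0.0, -0.158, 0.002],
[0.178, -0.003, 0.231, 0.0, -0.158, 0.002],
[0.186, -0.003, 0.265, 0.0, -0.158, 0.002],
```

```bash
python3 - <<'E'
from h import *
b=cv2.imread('pics/s5.png').astype(int)
M=((b[:,:,2]>110)&(b[:,:,1]<60)&(b[:,:,0]<60))
for y in range(128,215,6):
    x=np.nonzero(M[y,280:400])[0]+280; print(y,(x.min(),x.max(),len(x)) if len(x) else None,end=' ')
print()
for t in (1.5,1.4,1.3,1.2):
    q=[cov(t,.118,n,y) for y in(.061,-.061) for n in (0,.013)]+[cov(t,0,.013,-.061),cov(t,0,0,.061)]
    print(t,np.round(proj('scene',case2w(P0,q))).tolist())
t=ctrl.get_obs()['tool_pos'];print(proj('scene',t))
print([(np.round(proj('scene',[r['pixels'].any()*t])[0]),) for r in []])
m=ctrl.masks_of('cover_edge','scene')
for r in m:
    y,x=np.nonzero(r['pixels']);print(r['conf'],x.min(),x.max(),y.min(),y.max(),x[y==y.min()].mean(),y[x==x.max()].mean())
E
```

```text
128 None 134 (np.int64(330), np.int64(330), 1) 140 (np.int64(327), np.int64(339), 13) 146 (np.int64(329), np.int64(347), 11) 152 (np.int64(330), np.int64(355), 11) 158 (np.int64(332), np.int64(363), 15) 164 (np.int64(333), np.int64(371), 15) 170 (np.int64(335), np.int64(373), 10) 176 (np.int64(336), np.int64(374), 11) 182 (np.int64(332), np.int64(375), 15) 188 (np.int64(319), np.int64(376), 31) 194 (np.int64(307), np.int64(377), 35) 200 (np.int64(295), np.int64(378), 32) 206 (np.int64(289), np.int64(379), 21) 212 (np.int64(290), np.int64(374), 19) 
1.5 [[332.0, 132.0], [338.0, 129.0], [376.0, 164.0], [382.0, 160.0], [380.0, 209.0], [335.0, 179.0]]
1.4 [[327.0, 135.0], [333.0, 131.0], [370.0, 167.0], [376.0, 163.0], [380.0, 208.0], [335.0, 179.0]]
1.3 [[322.0, 138.0], [327.0, 134.0], [365.0, 171.0], [371.0, 166.0], [380.0, 208.0], [335.0, 179.0]]
1.2 [[317.0, 142.0], [322.0, 137.0], [360.0, 175.0], [366.0, 170.0], [380.0, 208.0], [335.0, 179.0]]
[[350.61483326 165.88454146]]
[]
0.7 160 253 193 261 210.0 222.5
0.61 370 383 222 249 378.5 239.5
0.6 326 380 134 210 330.0 206.0
```

The cover is at about 1.33 rad, as planned. Continuing.

Request:
apply_moves(
  steps=[
    [[0.026, 0, 0.031, 0, -0.018, 0, 1], [0.053, 0, 0.048, 0, -0.038, 0, 1], [0.078, 0, 0.067, 0, -0.058, 0, 1], [0.101, 0, 0.089, 0, -0.078, 0, 1], [0.122, 0, 0.113, 0, -0.098, 0, 1], [0.139, 0, 0.14, 0, -0.118, 0, 1], [0.154, 0, 0.168, 0, -0.138, 0, 1], [0.166, 0, 0.198, 0, -0.158, 0, 1], [0.178, 0, 0.231, 0, -0.158, 0, 1]],
  ],
)

```text
clock: 12.5
tool_pos: [0.5084, 0.1831, 0.0508]
orientation: [0.145, 0.989, 0.0, -0.001]
ft_force: [0.5, -0.0, 0.7]
gripper_width: 0.0003
gripper_force: 0.3
```

```bash
python3 - <<'E'
from h import *
b=save('scene','s6')[:,:,::-1].astype(int)
M=((b[:,:,2]>110)&(b[:,:,1]<60)&(b[:,:,0]<60))
y,x=np.nonzero(M[120:260,270:400]);print('bottom',x[y==y.max()].mean()+270,y.max()+120,'left',x.min()+270,'right',x.max()+270,'top',y.min()+120)
for t in (.6,.5,.4,.3): print(t,np.round(proj('scene',case2w(P0,[cov(t,.118,.013,.061),cov(t,.118,.013,-.061),cov(t,.118,0,.061),cov(t,.118,0,-.061)]))).tolist())
def c(th): C=cov(th,.104,.013,0); return (C[0],0,C[2],0,-1)
plan([c(t) for t in [.4,.3,.2,.1,.05,0,-.03]])
for yy in range(150,215,6):
    x=np.nonzero(M[yy,270:400])[0]+270; print(yy,(x.min(),x.max()) if len(x) else None,end=' ')
E
```

```text
bottom 325.5 247 left 289 right 376 top 175
0.6 [[297.0, 165.0], [337.0, 201.0], [294.0, 172.0], [334.0, 207.0]]
0.5 [[294.0, 171.0], [334.0, 207.0], [291.0, 177.0], [331.0, 213.0]]
0.4 [[291.0, 176.0], [331.0, 213.0], [289.0, 183.0], [329.0, 219.0]]
0.3 [[289.0, 182.0], [329.0, 219.0], [288.0, 188.0], [327.0, 225.0]]
t 12.55 case tip [-0.0219  0.0004  0.08  ] F [-0.1  0.1 -0.8]
[-0.001, -0.001, -0.01, -0.001, -0.003, 0.001],
[0.015, -0.001, 0.021, -0.001, -0.003, 0.001],
[0.027, -0.001, 0.054, -0.001, -0.003, 0.001],
[0.037, -0.001, 0.087, -0.001, -0.003, 0.001],
[0.04, -0.001, 0.105, -0.001, -0.003, 0.001],
[0.043, -0.001, 0.122, -0.001, -0.003, 0.001],
[0.044, -0.001, 0.132, -0.001, -0.003, 0.001],
150 None 156 None 162 None 168 None 174 None 180 (np.int64(291), np.int64(343)) 186 (np.int64(297), np.int64(350)) 192 (np.int64(303), np.int64(358)) 198 (np.int64(299), np.int64(363)) 204 (np.int64(289), np.int64(371)) 210 (np.int64(290), np.int64(375))
```

Request:
apply_moves(
  steps=[
    [[0.015, 0, 0.021, 0, 0, 0, 1], [0.027, 0, 0.054, 0, 0, 0, 1], [0.037, 0, 0.087, 0, 0, 0, 1], [0.04, 0, 0.105, 0, 0, 0, 1], [0.043, 0, 0.122, 0, 0, 0, 1], [0.044, 0, 0.127, 0, 0, 0, 1]],
  ],
)

```text
clock: 13.15
tool_pos: [0.4953, 0.1866, 0.0118]
orientation: [0.145, 0.989, 0.0, -0.002]
ft_force: [-1.9, -1.6, 6.4]
gripper_width: -0.0002
gripper_force: 2.9
```

Request:
apply_moves(
  steps=[
    [[0, 0, 0.005, 0, 0, 0, 1], [0, 0, 0.01, 0, 0, 0, 1], [0, 0, 0.01, 0, 0, 0, 1]],
  ],
)

```text
clock: 13.45
tool_pos: [0.4954, 0.1866, 0.0115]
orientation: [0.145, 0.989, 0.0, -0.001]
ft_force: [-9.2, -2.8, 17.8]
gripper_width: -0.0001
gripper_force: 9.1
```

Request:
apply_moves(
  steps=[
    [[0.01, 0, 0.004, 0, 0, 0, 1], [0.01, 0, 0.006, 0, 0, 0, 1], [0.01, 0, 0.006, 0, 0, 0, 1], [0.01, 0, 0.006, 0, 0, 0, 1]],
  ],
)

```text
clock: 13.85
tool_pos: [0.4955, 0.1868, 0.0114]
orientation: [0.146, 0.989, 0.0, 0.002]
ft_force: [-1.2, -9.2, 23.5]
gripper_width: -0.0001
gripper_force: 11.5
```

Request:
apply_moves(
  steps=[
    [[0, 0, -0.03, 0, 0, 0, 1], [0, 0, -0.12, 0, 0, 0, 1], [0, 0, -0.26, 0, 0, 0, 1], [0.1, 0, -0.4, 0, 0, 0, 1], [0.25, 0, -0.5, 0, 0, 0, 1], [0.4, 0, -0.5, 0, 0, 0, 1], [0.55, 0, -0.5, 0, 0, 0, 1], [0.6, 0, -0.5, 0, 0, 0, 1], [0.6, 0, -0.5, 0, 0, 0, 1]],
  ],
)

```text
clock: 14.75
tool_pos: [0.3196, 0.2398, 0.1587]
orientation: [0.144, 0.99, 0.001, -0.001]
ft_force: [-0.3, 0.7, -0.8]
gripper_width: 0.0001
gripper_force: 0.0
```

```bash
python3 - <<'E'
from h import *
b=save('scene','s7')[:,:,::-1].astype(int)
M=((b[:,:,2]>110)&(b[:,:,1]<60)&(b[:,:,0]<60))
y,x=np.nonzero(M[120:260,270:400]);print('bottom',x[y==y.max()].mean()+270,y.max()+120,'left',x.min()+270,'right',x.max()+270,'top',y.min()+120,x[y==y.min()].mean()+270)
for t in (0,.05,.1):
  print(t,np.round(proj('scene',case2w(P0,[cov(t,.118,.013,.061),cov(t,.118,.013,-.061),cov(t,0,.013,.061),cov(t,0,.013,-.061)])),1).tolist())
print('underside corner',proj('scene',case2w(P0,[(-.058,-.06,0)])))
for n in ['drill_case','cover_edge','loupe','plug_gauge','oil_vial']: print(n,[(np.round(r['location'],3),round(r['conf'],2)) for r in ctrl.search_frame(n,'scene')])
# column profile through front-right side: red/gap rows
for c in (300,310,320): 
    r=np.nonzero(M[150:260,c])[0]+150; print(c,r.min(),r.max(),len(r))
print(ctrl.get_obs()['ft_force'])
E
```

```text
bottom 325.5 247 left 287 right 374 top 176 335.0
0 [[286.0, 197.8], [324.5, 234.9], [335.3, 174.1], [375.7, 207.0]]
0.05 [[286.1, 195.3], [324.8, 232.3], [335.6, 174.0], [375.9, 206.9]]
0.1 [[286.4, 192.8], [325.3, 229.7], [335.8, 173.9], [376.2, 206.8]]
underside corner [[325.24619451 250.88580567]]
drill_case [(array([0.341, 0.309, 0.044]), 0.92), (array([0.512, 0.166, 0.042]), 0.57)]
cover_edge [(array([0.347, 0.321, 0.045]), 0.83), (array([0.514, 0.165, 0.04 ]), 0.81), (array([0.513, 0.16 , 0.042]), 0.27)]
loupe [(array([0.608, 0.261, 0.022]), 0.57)]
plug_gauge [(array([0.521, 0.311, 0.022]), 0.79)]
oil_vial [(array([0.512, 0.063, 0.036]), 0.86), (array([0.516, 0.16 , 0.047]), 0.58)]
300 192 222 25
310 187 232 43
320 182 242 58
[0.1423153  0.5974645  0.77574106]
```

Both stops agree: the two contact heights differ by 18.6 mm, against 18.5 mm for shut cover versus flat rack. The neighbours are in place, so I'm handing in.

```bash
python3 -c "
from bench import ctrl
print(ctrl.sign_off())"
```

```text
the job is handed in; nothing more can be done
None
```

The red drill case is closed, with the rack pushed flat first and the cover then pressed shut over it; the job is handed in, and my last measurements showed the case, loupe, plug gauge and oil vial within tolerance of where they stood, but hand-in returned no verdict.

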